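# Mount a rosette blank on the carving stand

### The job

Pick up the knurled metal collar that carries the wooden rosette, set it over the upright spindle of the carving stand, and turn it until the keyways hidden inside it drop over the spindle's three pins. Then push it down against the sprung seat as far as it goes and finish while still holding it pushed home, so that a colleague can put in the locking screw; leave the jar, the gouges and the mallet where they are.

Things in the scene. Friction and masses are not known exactly. Their poses are not given: they have to be found in the camera images.
- collar_mid (a point): Middle of the loose knurled collar: upright aluminium cap, 52 mm outside diameter, 38 mm high, about 0.2 kg, stands on the bench at any yaw. A pale wooden rosette, 44 mm in diameter, is fixed on its top and ends 13 mm above it. This point is on its axis, 19 mm above its underside; z up. From below it has a blind bore, 22.4 mm in diameter, 32 mm deep.
- collar_foot (a point): Centre of the collar's underside. Three straight keyways, 120 degrees apart, 8.5 mm wide, reaching 16.5 mm from the axis, run up the bore's wall from here over its full depth. They are unseen while the collar is upright and their angle to this point's axes is unknown: find it by turning. Pattern repeats every 120 degrees, so a turn of at most 2.1 rad, either way, finds it.
- spindle_top (a point): Centre of the top of the carving stand's fixed upright spindle, 80 mm above the bench; z up. Steel rod of 20 mm diameter, the top 5 mm tapering to 13 mm. The stand is fixed, anywhere near the middle, at any yaw. Fully home, the collar's underside is 30 mm below this point. Below the seat: column 38 mm wide up to 36 mm above the bench, foot 100 mm wide, 12 mm thick.
- pins (a point): Point on the spindle's axis level with the upper sides of its three pins, 15 mm below the spindle's top. The dark steel pins are 5 mm thick and stick out level, 120 degrees apart, to 15 mm from the axis, one along x. A collar not in line rests on them with its underside here; in line within about 0.1 rad it sinks 9 mm to the sprung seat, then 6 mm more to fully home.
- seat (a joint): The sprung seat: brass ring of 42 mm diameter round the spindle below the pins, its top face 24 mm below the spindle's top when free. Value in m: 0 free (up), grows as it is pressed down, 0.006 at its hard stop. The spring pushes up with 5.6 N at 0 and 9.8 N at 0.006, more than the collar's weight, so the collar rises again if it is let go.
- wax_jar_mid (a point): Bystander: amber jar with a dark lid, 58 mm in diameter, 55 mm high, standing upright; this point is half-way up on its axis.
- gouge_wide_mid (a point): Bystander: wide carving gouge lying flat, dark wooden handle, 220 mm long and 25 mm thick; this point is in the middle of its length, x points to the blade.
- gouge_narrow_mid (a point): Bystander: narrow carving gouge lying flat, dark wooden handle, 220 mm long and 25 mm thick; this point is in the middle of its length, x points to the blade.
- mallet_mid (a point): Bystander: wooden mallet lying flat, head 65 x 110 x 56 mm, its dark handle sticking out 148 mm along this point's x axis; this point is the middle of the head.
Things that resemble listed ones, but are neither listed nor needed, are in the scene too. Of the things that look like the part that bears spindle_top, the largest one is meant.

How it is judged:
By the outcome, as a careful person would: the job done as asked, in the order asked, and still so for the second after the job is handed in, while the arm keeps its last pose, push and grip.
It also fails if it takes over 51 s, if anything falls off the work surface, if the arm or the gripper's body presses on something with over 40 N, if the wrist force passes 120 N, or if a joint passes its speed limit or range.

### The arm

A 7-joint arm with a two-finger parallel gripper is mounted at the origin on the work surface. World frame = base frame: x ahead of the robot, y to its left, z up, the work surface at z = 0. Lengths are in m, angles in rad, forces in N, time in s.
With the tool pointing down it reaches from about 0.35 to 0.9 m from the base axis. Payload 8.1 kg.
Tool frame: the origin (TCP) lies midway between the tips of the shut fingers; the grasp point (between the pads) lies 19 mm behind it; z points along the fingers, x is the direction in which the jaws open and shut, and the axes are right-handed (so a half turn about z gives the same grasp; the last joint's range is limited). The gripper opens to 85 mm and grips with 20 to 120 N. Pads are 22 mm wide; open, the fingers measure 114 mm over their backs; the gripper's body (76 mm by 85 mm) begins 54 mm behind the grasp point. The pads swing forward as they close: fully open they stand 13 mm farther back than shut.
Start: joints at [-1.308, 0.434, 0.025, 1.573, -0.012, 1.134, -0.075], TCP at [0.224, 0.584, 0.231] pointing down, gripper open.
Joint ranges: [-2.62, 2.62], [-0.44, 2.09], [-1.27, 1.32], [0.08, 2.57], [-1.32, 4.46], [0.12, 2], [-2.74, 2.74]. Speed limits (rad/s): [2.22, 2.22, 3.01, 3.01, 3.14, 3.14, 3.14].

### API

Orientations are given as [roll, pitch, yaw] about the fixed x, y, z axes, in that order (R = Rz(yaw) Ry(pitch) Rx(roll)).
In Python, from plant import status, snapshot, order gives the robot as it stands.
- The arm moves only by the tool carry_out, never from a script. Its argument "motion" is one flat list of numbers, 7 for each row, row after row: the shift along the tool's x, y, z in m, then the turn, a rotation vector about the tool's x, y, z in degrees, then the opening, from 0 (shut) to 1 (fully open). A call has 1 to 5 rows; each row shifts and turns the pose as measured when the row begins, along the tool's axes as they then stand; what a row does not reach is not made up. A row lasts 1/12 s, in which the tool goes at most 41.7 mm and 7.16 degrees, less where a joint would pass 70% of its speed; a pose out of reach is approached as far as the arm can. A call is refused whole if a number of a shift passes 0.0417 or a number of a turn 7.16, either way. A call with a gripper value outside its range is refused whole. The fingers move at their own pace and stop on an object; "newtons" is the grip in N (left out, the last holds). Time passes only in rows, so rows that do not move let the fingers close. It gives the time, the measured TCP pose, the force and the opening at its end, in the units of the state.
- status.sense(): the state, without advancing time (a new reading comes with each control period).
- snapshot(name): name is "scene" or "top" or "wrist"; returns a dict with "color" (480x640x3 uint8, red, green, blue), "fovy" (degrees; the focal length in pixels is half the picture's height over the tangent of half this angle, whatever the lens; pixels are square), "cx", "cy" (the principal point, pixels), "rvec" (rotation vector, rad) and "tvec" (3), from world to camera coordinates, as OpenCV has them; the wrist camera has in their place "hand_eye" (4x4, takes a point from camera to tool coordinates, whose origin is the TCP and whose axes are the tool frame's). Camera axes: x right, y down, z forward; pixel columns grow to the right and rows downward; lengths in m; the calibration is good to about 2 mm. The wrist camera is an equidistant fisheye: a pixel r from the principal point sees the ray r / f radians off the axis. A picture is of the moment at which its call begins: read the wrist's pose just before it. There is no depth.
- order.hand_in(): hands the job in, once; it reports no verdict.
The state is a dict: "time": time; "qpos": joint angles; "joint_vel": joint speeds; "effort": joint torques, N m; "eef_pos": TCP position; "tcp_rot": TCP orientation; "wrist_force": force on the tool from outside, world axes, zero at the start; "torque": the same for the moment, N m; "finger_gap": opening from 0.0 (shut) to 1.0 (fully open).
Only numpy, scipy, OpenCV 4.12 (cv2) and the standard library are available. Lean on these libraries where they do the work, as an engineer would, in place of code of your own. Each camera call takes 0.05 s, during which the arm holds its last target.

## Working session

There is one attempt and no reset: what is moved stays moved. The work goes in short steps, Python scripts to look and compute and a tool call to move; the robot and the scene stay as the last step left them, time stands still between calls to the robot, and variables do not carry over. Pictures are saved under pics/ and viewed, and the job is handed in when it is done.

Besides the shell and the picture viewer there is one more tool, called by a JSON object that holds its "op" and its "data". carry_out: Moves the arm, as the interface text tells. Its arguments: {"type":"object","properties":{"motion":{"type":"array","items":{"type":"number"}},"newtons":{"type":"number"}},"required":["motion"]}

```bash
ls; mkdir -p pics
python3 - <<'E'
from plant import status, snapshot, order
import cv2,pickle
s=status.sense();print(s)
for n in ("scene","top","wrist"):
    d=snapshot(n);cv2.imwrite(f"pics/{n}0.png",cv2.cvtColor(d["color"],cv2.COLOR_RGB2BGR))
    pickle.dump((s,d),open(f"{n}0.pkl","wb"))
    print(n,{k:v for k,v in d.items() if k!="color"})
E
```

```text
pics
{'time': 0.0, 'qpos': array([-1.30760911,  0.43519619,  0.024971  ,  1.57408115, -0.01159305,
        1.13400219, -0.07509847]), 'joint_vel': array([ 0.0005509 , -0.00112934, -0.00039325,  0.00054645, -0.00027088,
       -0.00088175, -0.0002159 ]), 'effort': array([ 1.74475508e-05, -6.70458412e+01,  1.02447689e+00, -3.16212666e+01,
        1.54885504e-02,  1.22850412e-02,  3.06391507e-05]), 'eef_pos': array([0.22342844, 0.58316671, 0.23054876]), 'tcp_rot': array([3.14144747e+00, 1.53515594e-03, 1.20494562e+00]), 'wrist_force': array([ 0.06864144, -0.22384737, -0.60779664]), 'torque': array([-0.01425389, -0.02608798,  0.01602176]), 'finger_gap': 1.0019981574476524}
scene {'fovy': 55.87004987333219, 'cx': 328.8998091449906, 'cy': 255.18294821738726, 'rvec': array([ 1.91555646,  1.23958512, -0.64948916]), 'tvec': array([-0.22678533, -0.26039438,  1.43579461])}
top {'fovy': 43.45136885193939, 'cx': 318.7896336530105, 'cy': 234.6231586247798, 'rvec': array([ 2.14517929, -2.12222143,  0.13880742]), 'tvec': array([-0.00714896,  0.60150709,  1.28119424])}
wrist {'fovy': 65.70646984690485, 'cx': 317.81877673237227, 'cy': 248.35060602817128, 'hand_eye': array([[ 9.99999749e-01,  9.69088012e-05,  7.01542349e-04,
        -1.74769496e-03],
       [-3.06570711e-04,  9.52204631e-01,  3.05460711e-01,
        -7.78764116e-02],
       [-6.38410043e-04, -3.05460850e-01,  9.52204422e-01,
        -1.42929028e-01],
       [ 0.00000000e+00,  0.00000000e+00,  0.00000000e+00,
         1.00000000e+00]])}
```

View pics/scene0.png

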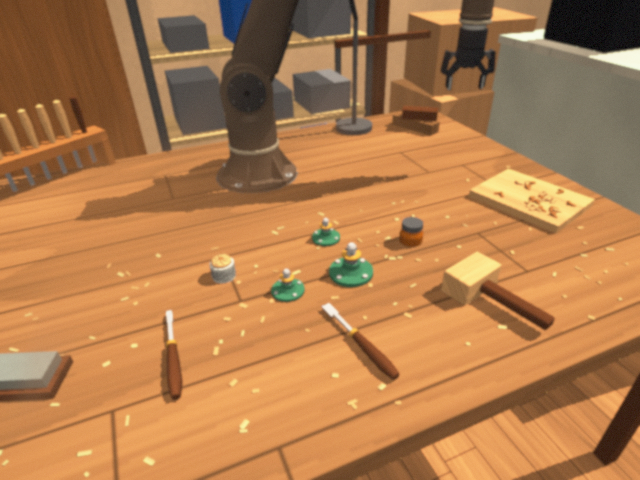

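View pics/top0.png

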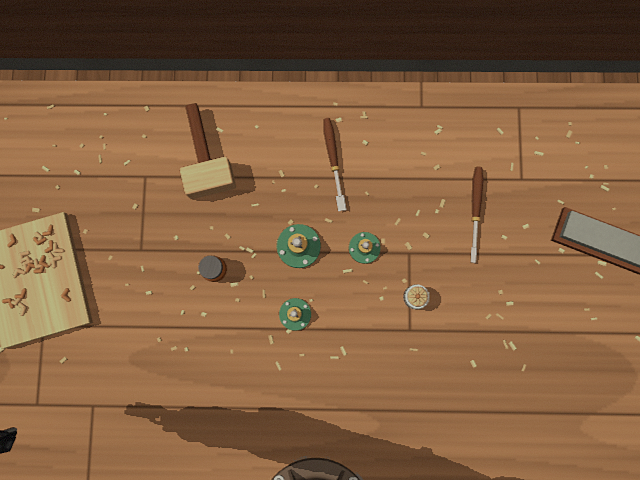

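View pics/wrist0.png

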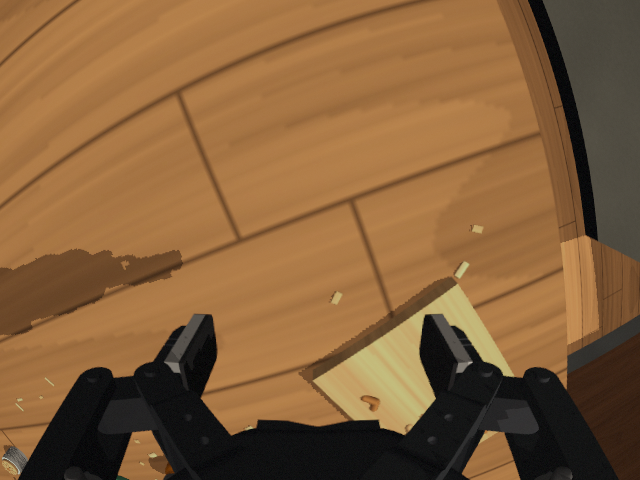

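Top view: the collar is at about (417,296). The largest stand has its spindle at about (297,243), with smaller look-alikes at (365,246) and (294,314). The jar is at (211,268). I'll zoom in to refine these.

```bash
cat > h.py <<'E'
import numpy as np,cv2,pickle
from scipy.spatial.transform import Rotation as R
def cam(d):
    f=240/np.tan(np.radians(d["fovy"])/2)
    return np.array([[f,0,d["cx"]],[0,f,d["cy"]],[0,0,1]])
def ray(d,uv):
    K=cam(d);Rm=cv2.Rodrigues(d["rvec"])[0]
    c=-Rm.T@d["tvec"];r=Rm.T@np.linalg.inv(K)@np.array([*uv,1.]);return c,r/np.linalg.norm(r)
def onz(d,uv,z):
    c,r=ray(d,uv);return c+r*(z-c[2])/r[2]
def proj(d,p):
    return cv2.projectPoints(np.atleast_2d(p).astype(float),d["rvec"],d["tvec"],cam(d),None)[0][:,0]
def wray(s,d,uv):
    f=240/np.tan(np.radians(d["fovy"])/2)
    v=np.array([uv[0]-d["cx"],uv[1]-d["cy"]]);r=np.hypot(*v);t=r/f
    k=np.array([*(v/r*np.sin(t)),np.cos(t)]) if r>0 else np.array([0,0,1.])
    H=d["hand_eye"];Rt=R.from_euler('xyz',s["tcp_rot"]).as_matrix()
    return s["eef_pos"]+Rt@H[:3,3],Rt@H[:3,:3]@k
def wproj(s,d,p):
    H=d["hand_eye"];Rt=R.from_euler('xyz',s["tcp_rot"]).as_matrix()
    q=H[:3,:3].T@(Rt.T@(np.asarray(p)-s["eef_pos"])-H[:3,3])
    f=240/np.tan(np.radians(d["fovy"])/2);t=np.arctan2(np.hypot(q[0],q[1]),q[2]);n=q[:2]/np.hypot(q[0],q[1])
    return np.array([d["cx"],d["cy"]])+f*t*n
def won(s,d,uv,z):
    c,r=wray(s,d,uv);return c+r*(z-c[2])/r[2]
E
python3 - <<'E'
from h import *
s,t=pickle.load(open("top0.pkl","rb"));_,c=pickle.load(open("scene0.pkl","rb"))
for n,d,(x,y) in (("tc",t,(417,296)),("ts",t,(299,245)),("sc",c,(222,268)),("ss",c,(350,262))):
    im=d["color"][y-30:y+30,x-40:x+40,::-1];cv2.imwrite(f"pics/z_{n}.png",cv2.resize(im,None,fx=5,fy=5,interpolation=cv2.INTER_CUBIC))
ims=[cv2.imread(f"pics/z_{n}.png") for n in("tc","ts","sc","ss")]
cv2.imwrite("pics/z.png",np.vstack([np.hstack(ims[:2]),np.hstack(ims[2:])]))
print(onz(t,(417,296),.051),onz(t,(297.5,242.5),.08),onz(t,(211,268),.055))
E
```

```text
[ 0.46902789 -0.2138642   0.051     ] [0.57881085 0.04396128 0.08      ] [0.52447058 0.23274525 0.055     ]
```

View pics/z.png

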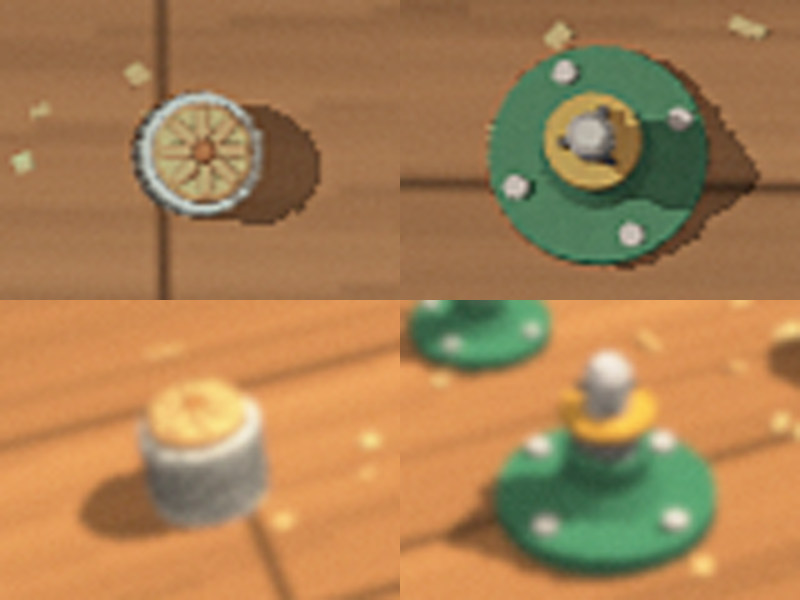

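The collar (0.469, -0.214) and spindle (0.579, 0.044) both come out within reach. I'll refine them with the second camera and write a small row planner.

```bash
cat > plan.py <<'E'
import sys
from h import *
from plant import status
def go(goal,yaw,n=5,op=1.0,vmax=.040,amax=6.8):
    s=status.sense();p=s["eef_pos"].copy();Rt=R.from_euler('xyz',s["tcp_rot"])
    Rg=R.from_euler('xyz',[np.pi,0,yaw]);goal=np.array(goal)
    print("t %.2f"%s["time"],p.round(4),s["tcp_rot"].round(4),"F",s["wrist_force"].round(1),"gap %.3f"%s["finger_gap"],"q7 %.2f"%s["qpos"][6])
    out=[]
    w0=np.degrees(np.linalg.norm((Rt.inv()*Rg).as_rotvec()));d0=np.linalg.norm(goal-p)
    N=max(w0/amax,d0/vmax,1)
    for i in range(n):
        k=1/max(N-i,1)
        dp=(goal-p)*k;dl=Rt.inv().apply(dp);w=(Rt.inv()*Rg).as_rotvec()*k
        dl=dl.round(4);wd=np.degrees(w).round(1);out+=[*dl,*wd,op]
        p=p+Rt.apply(dl);Rt=Rt*R.from_rotvec(np.radians(wd))
        if N-i<=1:break
    print("[",", ".join("%g"%(x+0.) for x in out),"]","left %.1f rows"%(N-len(out)/7))
if __name__=="__main__":
    a=[float(x) for x in sys.argv[1:]]
    go(a[:3],a[3],int(a[4]) if len(a)>4 else 5,a[5] if len(a)>5 else 1.0,a[6] if len(a)>6 else .04)
E
python3 - <<'E'
from h import *
s,t=pickle.load(open("top0.pkl","rb"));_,c=pickle.load(open("scene0.pkl","rb"))
print("top: collar",onz(t,(417.2,296),.051),"spindle top",onz(t,(296.5,241.5),.08),"seat",onz(t,(297,242.7),.056),"base",onz(t,(298.1,245.5),.012))
# scene zooms: origin (182,238) and (310,232)
print("scene: collar",onz(c,(182+197/5-.5,238+(412-300)/5-.5),.051),"base",onz(c,(310+(607-400)/5-.5,232+(490-300)/5-.5),.012),"seat",onz(c,(310+(609-400)/5-.5,232+(406-300)/5-.5),.056))
print(proj(c,[.579,.044,.08]),proj(c,[.469,-.214,.051]))
E
python3 plan.py .53 .22 .24 .35
```

```text
top: collar [ 0.46903273 -0.21429338  0.051     ] spindle top [0.58095227 0.04614294 0.08      ] seat [0.58166662 0.04641523 0.056     ] base [0.58136844 0.04636991 0.012     ]
scene: collar [ 0.48160082 -0.21798186  0.051     ] base [0.58549957 0.04431874 0.012     ] seat [0.58299456 0.04590484 0.056     ]
[[349.82862127 242.87303988]] [[221.40997    256.31415717]]
t 0.15 [0.2235 0.5833 0.2307] [3.1415e+00 1.1000e-03 1.2049e+00] F [0.5 0.2 0.2] gap 1.001 q7 -0.08
[ -0.0193, 0.035, -0.0008, 0, 0, 4.1, 1, -0.0168, 0.0363, -0.0008, 0, 0, 4.1, 1, -0.0141, 0.0374, -0.0007, 0, 0, 4.1, 1, -0.0114, 0.0383, -0.0008, 0, 0, 4.1, 1, -0.0086, 0.0391, -0.0007, 0, 0, 4.1, 1 ] left 6.9 rows
```

{"op": "carry_out", "data": {"motion": [-0.0193, 0.035, 0, 0, 0, 4.1, 1, -0.0168, 0.0363, 0, 0, 0, 4.1, 1, -0.0141, 0.0374, 0, 0, 0, 4.1, 1, -0.0114, 0.0383, 0, 0, 0, 4.1, 1, -0.0086, 0.0391, 0, 0, 0, 4.1, 1]}}

```text
time: 0.57
eef_pos: [0.3465, 0.4334, 0.2275]
tcp_rot: [-3.136, 0.004, 0.853]
wrist_force: [1.3, 0.7, 0.9]
finger_gap: 0.997
```

```bash
python3 plan.py .53 .22 .24 .35
```

```text
t 0.57 [0.3465 0.4334 0.2275] [-3.1361  0.004   0.8533] F [1.3 0.7 0.9] gap 0.997 q7 -0.08
[ -0.0057, 0.0395, -0.002, 0, 0, 4.1, 1, -0.0029, 0.0399, -0.002, 0, 0.1, 4.1, 1, 0, 0.0399, -0.0019, 0, 0, 4.1, 1, 0.0028, 0.0399, -0.002, -0.1, 0.1, 4.1, 1, 0.0057, 0.0395, -0.0019, 0, 0, 4.1, 1 ] left 2.0 rows
```

{"op": "carry_out", "data": {"motion": [-0.0057, 0.0395, -0.002, 0, 0, 4.1, 1, -0.0029, 0.0399, -0.002, 0, 0, 4.1, 1, 0, 0.0399, -0.002, 0, 0, 4.1, 1, 0.0028, 0.0399, -0.002, 0, 0, 4.1, 1, 0.0057, 0.0395, -0.002, 0, 0, 4.1, 1]}}

```text
time: 0.98
eef_pos: [0.4789, 0.2726, 0.2361]
tcp_rot: [-3.138, 0.007, 0.478]
wrist_force: [0.7, 0.7, -0.0]
finger_gap: 1.001
```

```bash
python3 plan.py .469 -.214 .16 .32
```

```text
t 0.98 [0.4789 0.2726 0.2361] [-3.1379  0.0073  0.4785] F [ 0.7  0.7 -0. ] gap 1.001 q7 -0.02
[ -0.0189, 0.0347, 0.0062, 0, 0, 0.7, 1, -0.0184, 0.035, 0.0062, 0, 0, 0.7, 1, -0.018, 0.0352, 0.0062, 0, 0, 0.7, 1, -0.0176, 0.0354, 0.0062, 0, 0, 0.7, 1, -0.0171, 0.0356, 0.0062, 0, 0.1, 0.8, 1 ] left 7.3 rows
```

{"op": "carry_out", "data": {"motion": [-0.0189, 0.0347, 0.003, 0, 0, 0.7, 1, -0.0184, 0.035, 0.004, 0, 0, 0.7, 1, -0.018, 0.0352, 0.006, 0, 0, 0.7, 1, -0.0176, 0.0354, 0.006, 0, 0, 0.7, 1, -0.0171, 0.0356, 0.006, 0, 0, 0.8, 1]}}

```text
time: 1.4
eef_pos: [0.4791, 0.067, 0.2113]
tcp_rot: [-3.14, 0.002, 0.405]
wrist_force: [1.2, -0.5, -0.0]
finger_gap: 1.0
```

```bash
python3 - <<'E'
from h import *
from plant import status,snapshot
s=status.sense();d=snapshot("wrist");pickle.dump((s,d),open("w1.pkl","wb"));cv2.imwrite("pics/w1.png",d["color"][:,:,::-1])
E
python3 plan.py .469 -.214 .16 .32
```

```text
t 1.45 [0.4779 0.0576 0.2105] [3.1398 0.0048 0.3948] F [-1.8 -8.4 -0.9] gap 0.999 q7 0.28
[ -0.0163, 0.0358, 0.0074, 0, 0, 0.6, 1, -0.0159, 0.0359, 0.0075, 0, 0, 0.6, 1, -0.0155, 0.0361, 0.0074, 0, 0.1, 0.6, 1, -0.0152, 0.0363, 0.0074, 0, 0, 0.6, 1, -0.0148, 0.0364, 0.0074, 0, 0.1, 0.6, 1 ] left 1.9 rows
```

View pics/w1.png

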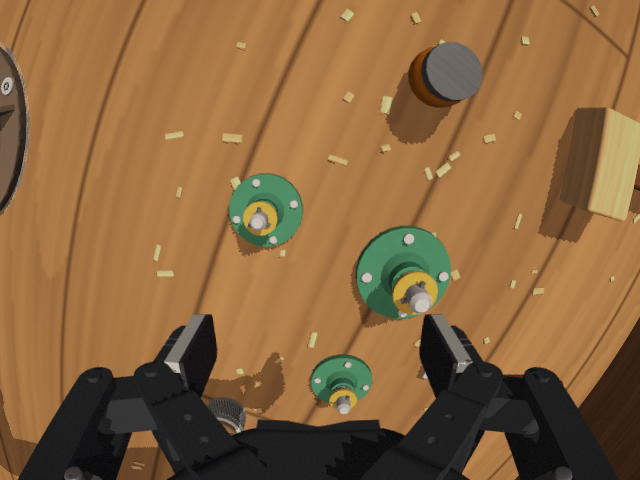

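The moving wrist view shows the big stand's spindle at about (419,300) and the collar at the lower left, about (226,412). I'll continue to the collar.

{"op": "carry_out", "data": {"motion": [-0.0163, 0.0358, 0.006, 0, 0, 0.6, 1, -0.0159, 0.0359, 0.006, 0, 0, 0.6, 1, -0.0155, 0.0361, 0.006, 0, 0, 0.6, 1, -0.0152, 0.0363, 0.007, 0, 0, 0.6, 1, -0.0148, 0.0364, 0.007, 0, 0, 0.6, 1]}}

```text
time: 1.87
eef_pos: [0.4719, -0.1314, 0.1798]
tcp_rot: [-3.141, 0.001, 0.348]
wrist_force: [0.8, 0.7, 0.1]
finger_gap: 0.999
```

```bash
python3 plan.py .469 -.214 .14 .32
```

```text
t 1.87 [ 0.4719 -0.1314  0.1798] [-3.1415e+00  1.4000e-03  3.4780e-01] F [0.8 0.7 0.1] gap 0.999 q7 0.70
[ -0.0134, 0.0334, 0.0174, 0, 0, 0.7, 1, -0.0131, 0.0336, 0.0173, 0, 0.1, 0.7, 1, -0.0037, 0.01, 0.0051, 0, 0, 0.2, 1 ] left -0.7 rows
```

{"op": "carry_out", "data": {"motion": [-0.0134, 0.0334, 0.0174, 0, 0, 0.7, 1, -0.0131, 0.0336, 0.0173, 0, 0, 0.7, 1, -0.0037, 0.01, 0.0051, 0, 0, 0.2, 1, 0, 0, 0, 0, 0, 0, 1, 0, 0, 0, 0, 0, 0, 1]}}

```text
time: 2.28
eef_pos: [0.4661, -0.2271, 0.1377]
tcp_rot: [3.138, 0.003, 0.306]
wrist_force: [0.7, 0.5, -0.1]
finger_gap: 0.999
```

```bash
python3 - <<'E'
from h import *
from plant import status,snapshot
s=status.sense();d=snapshot("wrist");pickle.dump((s,d),open("w2.pkl","wb"))
im=d["color"][:,:,::-1].copy();cv2.imwrite("pics/w2.png",im)
print(s["eef_pos"],wproj(s,d,[.469,-.214,.051]))
E
python3 plan.py .469 -.214 .08 .32
```

```text
[ 0.46608087 -0.22708717  0.13773598] [329.77035326 235.30643323]
t 2.33 [ 0.4662 -0.2266  0.1379] [3.1379e+00 2.9000e-03 3.0690e-01] F [-0.1  0.  -0.3] gap 1.000 q7 0.91
[ 0.0044, -0.0077, 0.039, 0.1, 0.1, -0.5, 1, 0.0022, -0.0036, 0.0189, 0.1, 0.1, -0.2, 1 ] left -0.5 rows
```

View pics/w2.png

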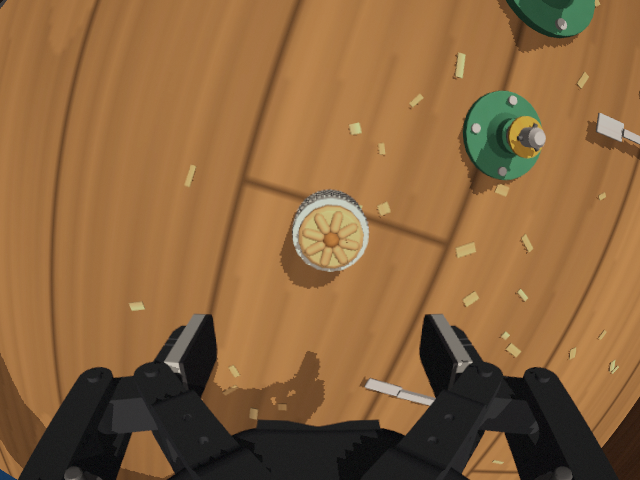

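The rosette centre is seen at about (331.5,238.5), against a predicted (330,235), so they agree to about 2 mm.

```bash
python3 - <<'E'
from h import *
s,d=pickle.load(open("w2.pkl","rb"))
print(won(s,d,(331.5,238.5),.051))
E
python3 plan.py .4685 -.216 .075 .32
```

```text
[ 0.47072541 -0.21569515  0.051     ]
t 2.33 [ 0.4662 -0.2266  0.1379] [3.1379e+00 2.9000e-03 3.0690e-01] F [-0.1  0.  -0.3] gap 1.000 q7 0.91
[ 0.0035, -0.006, 0.0394, 0.1, 0.1, -0.5, 1, 0.002, -0.0036, 0.0235, 0.1, 0.1, -0.2, 1 ] left -0.4 rows
```

{"op": "carry_out", "data": {"motion": [0.0045, -0.0067, 0.03, 0, 0, 0, 1, 0.002, -0.0036, 0.02, 0, 0, 0, 1, 0, 0, 0.008, 0, 0, 0, 1, 0, 0, 0, 0, 0, 0, 1]}}

```text
time: 2.67
eef_pos: [0.4735, -0.2088, 0.081]
tcp_rot: [3.138, -0.003, 0.316]
wrist_force: [0.4, -0.2, -0.5]
finger_gap: 1.001
```

```bash
python3 plan.py .47 -.215 .010 .31
```

```text
t 2.67 [ 0.4735 -0.2088  0.081 ] [ 3.1376 -0.0035  0.3155] F [ 0.4 -0.2 -0.5] gap 1.001 q7 0.94
[ -0.0031, 0.0025, 0.0398, 0.1, -0.1, 0.2, 1, -0.0024, 0.002, 0.0312, 0.1, -0.1, 0.1, 1 ] left -0.2 rows
```

{"op": "carry_out", "data": {"motion": [-0.002, 0.003, 0.02, 0, 0, 0, 1, -0.001, 0.001, 0.02, 0, 0, 0, 1, -0.001, 0.001, 0.015, 0, 0, 0, 1, -0.001, 0, 0.008, 0, 0, 0, 1, 0, 0, 0, 0, 0, 0, 1]}}

```text
time: 3.08
eef_pos: [0.4762, -0.2111, 0.0212]
tcp_rot: [3.136, -0.011, 0.325]
wrist_force: [-0.7, -0.3, -0.6]
finger_gap: 0.999
```

```bash
python3 plan.py .47 -.215 .010 .31
```

```text
t 3.08 [ 0.4762 -0.2111  0.0212] [ 3.1362 -0.0109  0.3251] F [-0.7 -0.3 -0.6] gap 0.999 q7 1.02
[ -0.0072, 0.0016, 0.0111, 0.3, -0.6, 0.9, 1 ] left 0.0 rows
```

{"op": "carry_out", "data": {"motion": [-0.0072, 0.0016, 0.009, 0.3, -0.6, 0, 1, 0, 0, 0.001, 0, 0, 0, 1, 0, 0, 0, 0, 0, 0, 1]}}

```text
time: 3.33
eef_pos: [0.4712, -0.2149, 0.0128]
tcp_rot: [3.141, -0.002, 0.327]
wrist_force: [0.4, 0.2, -0.5]
finger_gap: 0.997
```

```bash
python3 plan.py .47 -.215 .010 .31
```

```text
t 3.33 [ 0.4712 -0.2149  0.0128] [ 3.1407e+00 -2.2000e-03  3.2680e-01] F [ 0.4  0.2 -0.5] gap 0.997 q7 1.03
[ -0.0012, -0.0003, 0.0028, 0, -0.1, 1, 1 ] left 0.0 rows
```

{"op": "carry_out", "data": {"motion": [0, 0, 0.003, 0, 0, 0, 0.5, 0, 0, 0, 0, 0, 0, 0.5, 0, 0, 0, 0, 0, 0, 0.5, 0, 0, 0, 0, 0, 0, 0.5, 0, 0, 0, 0, 0, 0, 0.5], "newtons": 20}}

```text
time: 3.75
eef_pos: [0.4722, -0.2153, 0.0113]
tcp_rot: [3.139, -0.004, 0.326]
wrist_force: [0.5, 0.3, -2.1]
finger_gap: 0.604
```

Run:
```python
from h import *
from plant import status,snapshot
s=status.sense();d=snapshot("wrist");pickle.dump((s,d),open("w3.pkl","wb"))
im=d["color"][:,:,::-1].copy();cv2.imwrite("pics/w3.png",im)
print(s)
d=snapshot("top");pickle.dump((s,d),open("t3.pkl","wb"))
```

```text
{'time': 3.75, 'qpos': array([ 0.05673495,  0.58389054,  0.3700679 ,  2.06859009, -0.3930407 ,
        0.55087185,  1.03480975]), 'joint_vel': array([-2.11092834e-03, -2.37555652e-03,  2.09667712e-03,  1.70783137e-04,
        6.03892417e-05,  3.61562534e-03, -6.35843906e-04]), 'effort': array([ 4.30622685e-02, -6.15714240e+01,  7.11068138e+00, -1.74926305e+01,
        2.80784348e-03, -2.31897749e-02,  6.17752703e-04]), 'eef_pos': array([ 0.47215647, -0.21532099,  0.0112937 ]), 'tcp_rot': array([ 3.13946941, -0.00427738,  0.32640623]), 'wrist_force': array([ 0.51454009,  0.2689181 , -2.1357135 ]), 'torque': array([0.04335842, 0.02555136, 0.01334705]), 'finger_gap': 0.6035766238288717}
```

View pics/w3.png

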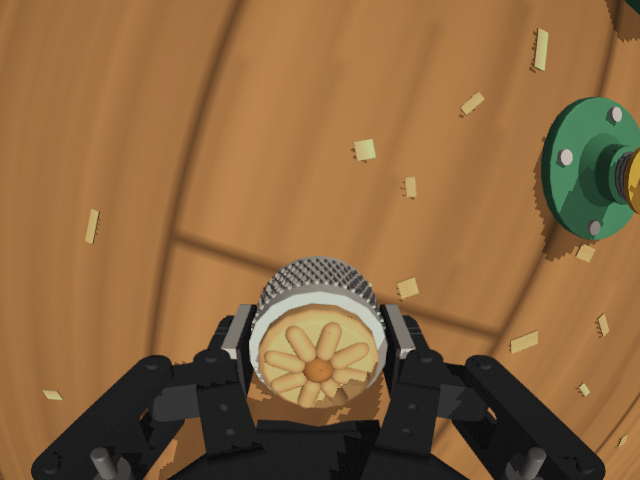

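Gripped; the gap of 0.604 corresponds to about 51–52 mm. I'll open, turn 90° and re-grip, so the collar is centred in both directions.

{"op": "carry_out", "data": {"motion": [0, 0, 0, 0, 0, 0, 1, 0, 0, 0, 0, 0, 0, 1, 0, 0, 0, 0, 0, 7, 1, 0, 0, 0, 0, 0, 7, 1, 0, 0, 0, 0, 0, 7, 1]}}

```text
time: 4.27
eef_pos: [0.4726, -0.2157, 0.0117]
tcp_rot: [3.141, -0.006, -0.047]
wrist_force: [-0.3, -0.6, 0.0]
finger_gap: 0.995
```

```bash
python3 plan.py .4722 -.2153 .0113 -1.25
```

```text
t 4.27 [ 0.4726 -0.2157  0.0117] [ 3.1415 -0.0062 -0.0472] F [-0.3 -0.6  0. ] gap 0.995 q7 0.77
[ 0, 0, 0, 0, 0, 6.8, 1, 0, 0, 0, 0, 0, 6.8, 1, -0.0001, 0, 0.0001, 0, 0, 6.8, 1, -0.0001, 0, 0, 0, 0, 6.8, 1, -0.0001, 0, 0.0001, 0, 0, 6.8, 1 ] left 5.1 rows
```

{"op": "carry_out", "data": {"motion": [0, 0, 0, 0, 0, 7, 1, 0, 0, 0, 0, 0, 7, 1, 0, 0, 0, 0, 0, 7, 1, 0, 0, 0, 0, 0, 7, 1, 0, 0, 0, 0, 0, 7, 1]}}

```text
time: 4.68
eef_pos: [0.4735, -0.2158, 0.0124]
tcp_rot: [-3.137, -0.007, -0.672]
wrist_force: [0.6, 0.1, -0.1]
finger_gap: 1.0
```

{"op": "carry_out", "data": {"motion": [0, 0, 0, 0, 0, 7, 1, 0, 0, 0, 0, 0, 7, 1, 0, 0, 0, 0, 0, 7, 1, 0, 0, 0, 0, 0, 7, 1, 0, 0, 0, 0, 0, 0, 1]}}

```text
time: 5.1
eef_pos: [0.4746, -0.2153, 0.0126]
tcp_rot: [-3.133, -0.004, -1.178]
wrist_force: [-0.1, 0.0, -0.9]
finger_gap: 1.002
```

```bash
python3 plan.py .4722 -.2153 .0113 -1.25
```

```text
t 5.10 [ 0.4746 -0.2153  0.0126] [-3.1328 -0.0045 -1.1775] F [-0.1  0.  -0.9] gap 1.002 q7 -0.06
[ -0.0009, 0.0022, 0.0013, -0.5, -0.2, 4.2, 1 ] left 0.0 rows
```

{"op": "carry_out", "data": {"motion": [-0.0009, 0.0022, 0.0013, -0.5, -0.2, 3, 1, 0, 0, 0, 0, 0, 0, 1, 0, 0, 0, 0, 0, 0, 1]}}

```text
time: 5.35
eef_pos: [0.4724, -0.2153, 0.0113]
tcp_rot: [3.141, -0.001, -1.22]
wrist_force: [-0.4, -0.5, -0.7]
finger_gap: 1.0
```

```bash
python3 plan.py .4722 -.2153 .0113 -1.24; python3 -c "
from plant import status;print(status.sense()['qpos'])"
```

```text
t 5.35 [ 0.4724 -0.2153  0.0113] [ 3.1411e+00 -1.5000e-03 -1.2197e+00] F [-0.4 -0.5 -0.7] gap 1.000 q7 -0.10
[ -0.0001, 0.0002, 0, 0, -0.1, 1.2, 1 ] left 0.0 rows
[-0.22527472  0.70186555  0.79949804  2.08628175 -0.80690771  0.6936613
 -0.10314303]
```

{"op": "carry_out", "data": {"motion": [0, 0, 0, 0, 0, 0, 0.5, 0, 0, 0, 0, 0, 0, 0.5, 0, 0, 0, 0, 0, 0, 0.5, 0, 0, 0, 0, 0, 0, 0.5, 0, 0, 0, 0, 0, 0, 0.5]}}

```text
time: 5.77
eef_pos: [0.4726, -0.2153, 0.0117]
tcp_rot: [-3.14, -0.001, -1.21]
wrist_force: [-1.3, 0.3, -2.1]
finger_gap: 0.605
```

{"op": "carry_out", "data": {"motion": [0, 0, 0, 0, 0, 0, 0.4, 0, 0, 0, 0, 0, 0, 0.4], "newtons": 90}}

```text
time: 5.93
eef_pos: [0.4726, -0.2154, 0.0122]
tcp_rot: [-3.14, -0.001, -1.209]
wrist_force: [-0.3, -0.4, -2.2]
finger_gap: 0.581
```

Run:
```python
from h import *
from plant import status,snapshot
s=status.sense();d=snapshot("wrist");pickle.dump((s,d),open("w4.pkl","wb"))
im=d["color"][:,:,::-1].copy()
d=snapshot("top");pickle.dump((s,d),open("t4.pkl","wb"))
z=d["color"][256:336,357:477,::-1];z=cv2.resize(z,None,fx=5.33,fy=6,interpolation=3)
cv2.imwrite("pics/w4.png",cv2.resize(im,(640,480)))
cv2.imwrite("pics/t4.png",z)
print(s["eef_pos"],s["tcp_rot"],s["finger_gap"],s["wrist_force"])
```

```text
[ 0.47257085 -0.2153711   0.01223107] [-3.13966865e+00 -6.76535190e-04 -1.20948347e+00] 0.5812064848977961 [-0.25318457 -0.41044425 -2.18035235]
```

View pics/w4.png

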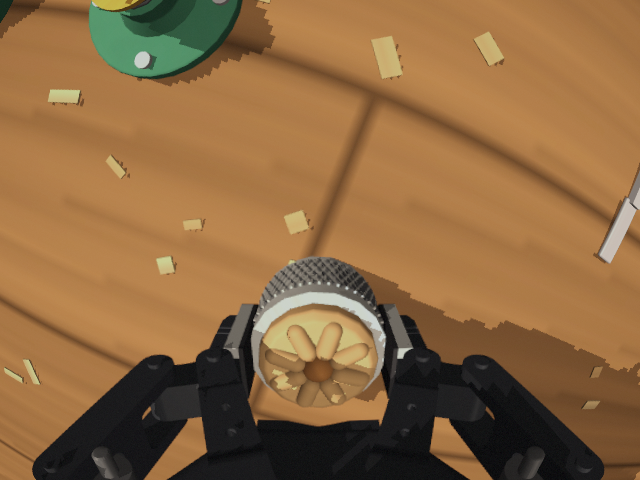

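The grip holds and the collar is centred on the tool. Next I lift, then hover short of the spindle with it in the wrist view.

{"op": "carry_out", "data": {"motion": [0, 0, -0.02, 0, 0, 0, 0.4, 0, 0, -0.035, 0, 0, 0, 0.4, 0, 0, -0.04, 0, 0, 0, 0.4, 0, 0, -0.035, 0, 0, 0, 0.4, 0, 0, -0.02, 0, 0, 0, 0.4]}}

```text
time: 6.45
eef_pos: [0.468, -0.2142, 0.1622]
tcp_rot: [3.131, 0.006, -1.211]
wrist_force: [1.3, 0.0, -2.7]
finger_gap: 0.584
```

```bash
python3 plan.py .511 .02 .15 -1.21 5 .4; python3 -c "
from plant import status;print(status.sense()['qpos'])"
```

```text
t 6.45 [ 0.468  -0.2142  0.1622] [ 3.1314  0.0058 -1.2107] F [ 1.3  0.  -2.7] gap 0.584 q7 -0.31
[ -0.0342, -0.0206, 0.002, 0.1, 0.1, 0, 0.4, -0.0342, -0.0206, 0.002, 0.1, 0, 0, 0.4, -0.0342, -0.0206, 0.0021, 0.1, 0.1, 0, 0.4, -0.0342, -0.0206, 0.002, 0.1, 0, 0, 0.4, -0.0343, -0.0206, 0.0021, 0.1, 0.1, 0, 0.4 ] left 1.0 rows
[-0.41916551  0.50561647  1.06227262  1.97194077 -0.52578646  0.98659721
 -0.31166635]
```

```bash
python3 plan.py .539 -.0155 .15 -.6 5 .4
```

```text
t 6.45 [ 0.468  -0.2142  0.1622] [ 3.1314  0.0058 -1.2107] F [ 1.3  0.  -2.7] gap 0.584 q7 -0.31
[ -0.0304, -0.0259, 0.0022, 0.1, 0.1, -6.6, 0.4, -0.0273, -0.0292, 0.0022, 0.1, 0.1, -6.6, 0.4, -0.0238, -0.0321, 0.0022, 0.1, 0.1, -6.6, 0.4, -0.0199, -0.0346, 0.0023, 0.1, 0.1, -6.6, 0.4, -0.0158, -0.0367, 0.0023, 0.1, 0.1, -6.7, 0.4 ] left 0.3 rows
```

{"op": "carry_out", "data": {"motion": [-0.0304, -0.0259, 0.0022, 0.1, 0.1, -6.6, 0.4, -0.0273, -0.0292, 0.0022, 0.1, 0.1, -6.6, 0.4, -0.0238, -0.0321, 0.0022, 0.1, 0.1, -6.6, 0.4, -0.0199, -0.0346, 0.0023, 0.1, 0.1, -6.6, 0.4, -0.0158, -0.0367, 0.0023, 0.1, 0.1, -6.7, 0.4]}}

```text
time: 6.87
eef_pos: [0.5378, -0.0319, 0.1576]
tcp_rot: [-3.139, -0.015, -0.631]
wrist_force: [0.4, -1.0, -2.0]
finger_gap: 0.582
```

```bash
python3 plan.py .539 -.0155 .15 -.6 5 .4; python3 -c "
from plant import status;print(status.sense()['qpos'])"
```

```text
t 6.87 [ 0.5378 -0.0319  0.1576] [-3.1391 -0.0152 -0.6306] F [ 0.4 -1.  -2. ] gap 0.582 q7 -0.19
[ -0.0088, -0.0139, 0.0076, -0.1, -0.9, -1.8, 0.4 ] left 0.0 rows
[-0.68667695  0.47790896  0.90355623  1.93749548 -0.46076296  0.93164158
 -0.18996462]
```

{"op": "carry_out", "data": {"motion": [-0.003, -0.005, 0.006, -0.1, -0.9, 0, 0.4, 0, 0, 0, 0, 0, 0, 0.4, 0, 0, 0, 0, 0, 0, 0.4]}}

```text
time: 7.12
eef_pos: [0.5406, -0.0138, 0.1498]
tcp_rot: [-3.138, 0.004, -0.607]
wrist_force: [0.2, -0.1, -1.5]
finger_gap: 0.582
```

Run:
```python
from h import *
from plant import status,snapshot
s=status.sense();d=snapshot("wrist");pickle.dump((s,d),open("w5.pkl","wb"))
im=d["color"][:,:,::-1].copy();cv2.imwrite("pics/w5.png",im)
t=snapshot("top");pickle.dump((s,t),open("t5.pkl","wb"))
print(s["eef_pos"],s["tcp_rot"],s["qpos"])
R_=R.from_euler('xyz',s["tcp_rot"])
# rosette top = TCP - (0.051-0.0122) along tool z
print("rosette pred",wproj(s,d,s["eef_pos"]+R_.apply([0,0,-.0388])),"spindle pred",wproj(s,d,[.5815,.0463,.08]))
```

```text
[ 0.54055069 -0.01379833  0.14977441] [-3.13810206  0.00413147 -0.60701755] [-0.68821588  0.4963998   0.87875519  1.92677641 -0.47723186  0.94154313
 -0.1840257 ]
rosette pred [315.20923203 369.20510542] spindle pred [315.80777627 140.55500789]
```

View pics/w5.png

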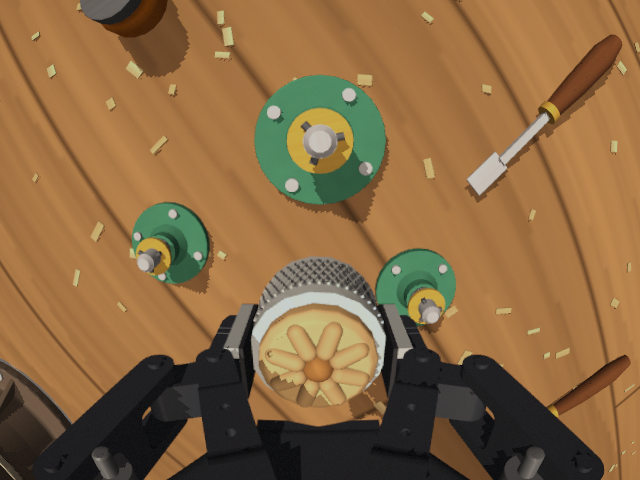

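The wrist view shows the spindle top at about (319.5,141), its three pins, and the rosette at (319,370). Now a zoom for accuracy and the pin angles.

Run:
```python
from h import *
s,d=pickle.load(open("w5.pkl","rb"))
a=cv2.resize(d["color"][101:181,270:370,::-1],None,fx=4,fy=4,interpolation=3)
b=cv2.resize(d["color"][330:410,270:370,::-1],None,fx=4,fy=4,interpolation=3)
cv2.imwrite("pics/w5z.png",np.hstack([a,b]))
f=240/np.tan(np.radians(d["fovy"])/2);print(f)
for uv in [(319.5,141),(315.7,140.2)]: print(won(s,d,uv,.08))
```

```text
371.64829954431775
[0.58306896 0.04490058 0.08      ]
[0.58156613 0.0465019  0.08      ]
```

View pics/w5z.png

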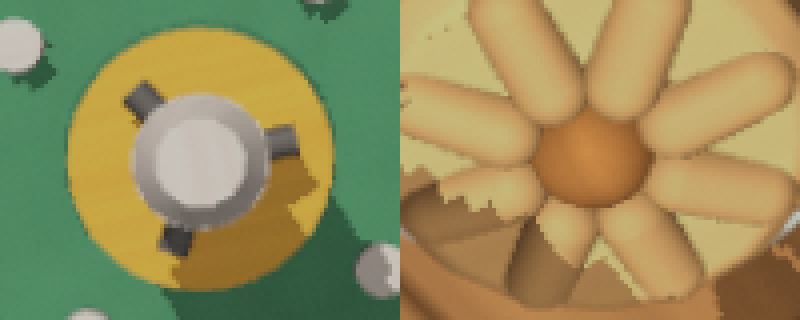

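```bash
python3 plan.py .5821 .0459 .112 -.607 5 .4 .02
```

```text
t 7.22 [ 0.5401 -0.0155  0.15  ] [-3.1386  0.0038 -0.6102] F [ 0.7 -0.6 -2.8] gap 0.584 q7 -0.18
[ -0.0002, -0.0178, 0.0091, 0, 0.1, 0, 0.4, -0.0002, -0.0178, 0.0092, -0.1, 0, -0.1, 0.4, -0.0001, -0.0178, 0.0091, 0, 0.1, 0, 0.4, -0.0001, -0.0178, 0.0091, -0.1, 0, -0.1, 0.4, 0, -0.0031, 0.0016, 0, 0, 0, 0.4 ] left -0.8 rows
```

{"op": "carry_out", "data": {"motion": [0, -0.0178, 0.006, 0, 0.1, 0, 0.4, 0, -0.0178, 0.008, 0, 0, 0, 0.4, 0, -0.0178, 0.008, 0, 0.1, 0, 0.4, 0, -0.015, 0.008, 0, 0, 0, 0.4, 0, 0, 0, 0, 0, 0, 0.4]}}

```text
time: 7.63
eef_pos: [0.5822, 0.0375, 0.1192]
tcp_rot: [-3.138, -0.003, -0.624]
wrist_force: [-0.3, 0.5, -1.9]
finger_gap: 0.586
```

```bash
python3 plan.py .5821 .0459 .105 -.607 5 .4 .02
```

```text
t 7.63 [0.5822 0.0375 0.1192] [-3.1376e+00 -2.7000e-03 -6.2430e-01] F [-0.3  0.5 -1.9] gap 0.586 q7 -0.25
[ -0.005, -0.0067, 0.0143, -0.2, -0.2, -1, 0.4 ] left 0.0 rows
```

{"op": "carry_out", "data": {"motion": [-0.004, -0.006, 0.008, -0.2, -0.2, 0, 0.4, -0.001, -0.001, 0.004, 0, 0, 0, 0.4, 0, 0, 0, 0, 0, 0, 0.4]}}

```text
time: 7.88
eef_pos: [0.5825, 0.0462, 0.1049]
tcp_rot: [3.139, 0.001, -0.625]
wrist_force: [-0.3, -1.1, -2.1]
finger_gap: 0.585
```

```bash
python3 plan.py .5821 .0459 .105 -.607 5 .4 .02;  python3 - <<'E'
from h import *
from plant import status,snapshot
s=status.sense();d=snapshot("scene");pickle.dump((s,d),open("s6.pkl","wb"))
t=snapshot("top");w=snapshot("wrist")
a=cv2.resize(d["color"][210:300,300:420,::-1],None,fx=3.33,fy=3.33,interpolation=3)
b=cv2.resize(t["color"][200:290,240:360,::-1],None,fx=3.33,fy=3.33,interpolation=3)
cv2.imwrite("pics/s6.png",np.hstack([a,b]))
E
```

```text
t 7.88 [0.5825 0.0462 0.1049] [ 3.1395e+00  1.0000e-03 -6.2530e-01] F [-0.3 -1.1 -2.1] gap 0.585 q7 -0.25
[ -0.0001, 0.0005, -0.0001, 0.1, 0.1, -1.1, 0.4 ] left 0.0 rows
```

View pics/s6.png

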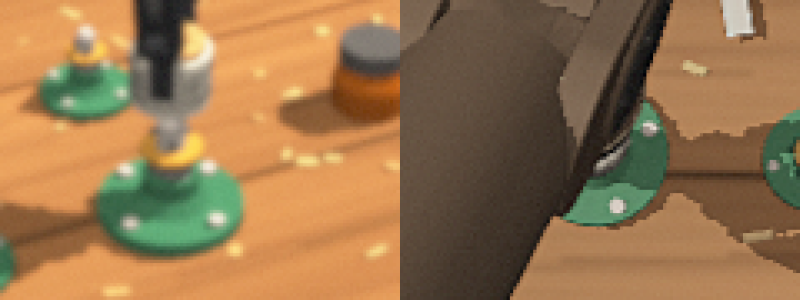

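The scene view shows the collar directly over the spindle. I'll descend slowly while watching the force.

{"op": "carry_out", "data": {"motion": [0, 0, 0.005, 0.1, 0.1, 0, 0.4, 0, 0, 0.005, 0, 0, 0, 0.4, 0, 0, 0.005, 0, 0, 0, 0.4, 0, 0, 0.003, 0, 0, 0, 0.4]}}

```text
time: 8.37
eef_pos: [0.5834, 0.0443, 0.0883]
tcp_rot: [-3.138, -0.004, -0.628]
wrist_force: [0.1, -0.0, -1.1]
finger_gap: 0.581
```

```bash
python3 plan.py .5821 .0459 .085 -.607 5 .4 .02
```

```text
t 8.37 [0.5834 0.0443 0.0883] [-3.1384 -0.0038 -0.6281] F [ 0.1 -0.  -1.1] gap 0.581 q7 -0.23
[ -0.0021, -0.0005, 0.0033, -0.2, -0.2, -1.2, 0.4 ] left 0.0 rows
```

{"op": "carry_out", "data": {"motion": [-0.002, -0.0005, 0.002, -0.2, -0.2, 0, 0.4, 0, 0, 0.003, 0, 0, 0, 0.4, 0, 0, 0.003, 0, 0, 0, 0.4]}}

```text
time: 8.62
eef_pos: [0.5832, 0.0457, 0.08]
tcp_rot: [-3.141, -0.002, -0.629]
wrist_force: [-0.1, -0.4, -0.7]
finger_gap: 0.582
```

```bash
python3 plan.py .5821 .0459 .077 -.607 5 .4 .02
```

```text
t 8.62 [0.5832 0.0457 0.08  ] [-3.1406e+00 -1.7000e-03 -6.2880e-01] F [-0.1 -0.4 -0.7] gap 0.582 q7 -0.23
[ -0.001, 0.0005, 0.003, -0.1, -0.1, -1.3, 0.4 ] left 0.0 rows
```

{"op": "carry_out", "data": {"motion": [0, 0, 0.003, 0, 0, 0, 0.4, 0, 0, 0.003, 0, 0, 0, 0.4, 0, 0, 0.003, 0, 0, 0, 0.4]}}

```text
time: 8.87
eef_pos: [0.5838, 0.0468, 0.0711]
tcp_rot: [-3.139, -0.001, -0.628]
wrist_force: [-2.7, 1.5, 7.6]
finger_gap: 0.583
```

```bash
python3 plan.py .5821 .0459 .077 -.607 5 .4 .02
```

```text
t 8.87 [0.5838 0.0468 0.0711] [-3.1385e+00 -1.3000e-03 -6.2840e-01] F [-2.7  1.5  7.6] gap 0.583 q7 -0.22
[ -0.0009, 0.0017, -0.0059, -0.2, -0.1, -1.2, 0.4 ] left 0.0 rows
```

{"op": "carry_out", "data": {"motion": [-0.0009, 0.0012, 0.003, -0.2, -0.1, 0, 0.4]}}

```text
time: 8.95
eef_pos: [0.5836, 0.0467, 0.0686]
tcp_rot: [-3.14, -0.001, -0.628]
wrist_force: [2.3, 1.6, 8.1]
finger_gap: 0.579
```

```bash
python3 plan.py .5821 .0459 .077 -.607 5 .4 .02;python3 - <<'E'
from h import *
from plant import status,snapshot
s=status.sense();d=snapshot("scene");pickle.dump((s,d),open("s7.pkl","wb"))
w=snapshot("wrist");pickle.dump((s,w),open("w7.pkl","wb"))
a=cv2.resize(d["color"][210:300,300:420,::-1],None,fx=3.33,fy=3.33,interpolation=3)
b=cv2.resize(w["color"][240:420,200:440,::-1],None,fx=1.665,fy=1.665,interpolation=3)
w5=pickle.load(open("w5.pkl","rb"))[1]
c=cv2.resize(w5["color"][240:420,200:440,::-1],None,fx=1.665,fy=1.665,interpolation=3)
cv2.imwrite("pics/s7.png",np.vstack([np.hstack([a,a*0])[:b.shape[0]],np.hstack([c,b])]))
E
```

```text
t 8.95 [0.5836 0.0467 0.0686] [-3.140e+00 -9.000e-04 -6.285e-01] F [2.3 1.6 8.1] gap 0.579 q7 -0.22
[ -0.0007, 0.0015, -0.0084, -0.1, -0.1, -1.2, 0.4 ] left 0.0 rows
```

View pics/s7.png

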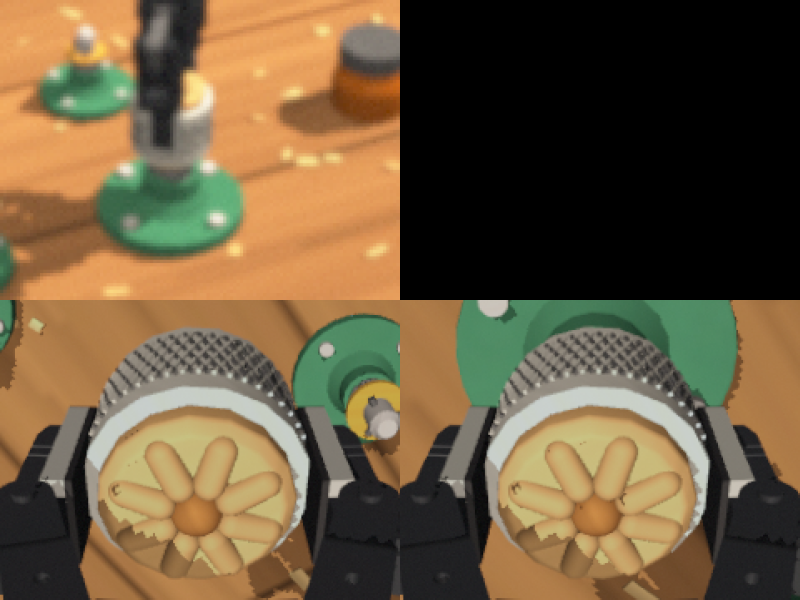

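The collar's underside is already at about 0.0565 m, which is seat level, with no slip visible in the grip. So the keyways happened to line up on the way down. I'll check by pressing on: home should be near TCP z = 0.062.

{"op": "carry_out", "data": {"motion": [0, 0, 0.003, 0, 0, 0, 0.4, 0, 0, 0.003, 0, 0, 0, 0.4]}}

```text
time: 9.22
eef_pos: [0.5838, 0.0467, 0.0635]
tcp_rot: [-3.139, -0.001, -0.629]
wrist_force: [-4.6, 1.4, 15.7]
finger_gap: 0.588
```

```bash
python3 plan.py .5821 .0459 .077 -.607 5 .4 .02
```

```text
t 9.22 [0.5838 0.0467 0.0635] [-3.1391e+00 -6.0000e-04 -6.2850e-01] F [-4.6  1.4 15.7] gap 0.588 q7 -0.21
[ -0.0008, 0.0016, -0.0135, -0.1, 0, -1.2, 0.4 ] left 0.0 rows
```

{"op": "carry_out", "data": {"motion": [0, 0, 0.003, 0, 0, 0, 0.4, 0, 0, 0.003, 0, 0, 0, 0.4]}}

```text
time: 9.38
eef_pos: [0.5839, 0.0468, 0.0616]
tcp_rot: [-3.135, 0.001, -0.629]
wrist_force: [-20.5, 4.5, 66.6]
finger_gap: 0.583
```

```bash
python3 plan.py .5821 .0459 .077 -.607 5 .4 .02;python3 - <<'E'
from h import *
from plant import status,snapshot
s=status.sense();d=snapshot("scene");pickle.dump((s,d),open("s8.pkl","wb"))
w=snapshot("wrist");pickle.dump((s,w),open("w8.pkl","wb"))
a=cv2.resize(d["color"][210:300,300:420,::-1],None,fx=3.33,fy=3.33,interpolation=3)
b=cv2.resize(w["color"][240:420,200:440,::-1],None,fx=1.665,fy=1.665,interpolation=3)
cv2.imwrite("pics/s8.png",np.hstack([a,b]))
E
```

```text
t 9.38 [0.5839 0.0468 0.0616] [-3.1354e+00  1.5000e-03 -6.2920e-01] F [-20.5   4.5  66.6] gap 0.583 q7 -0.21
[ -0.001, 0.0017, -0.0154, -0.4, 0.1, -1.3, 0.4 ] left 0.0 rows
```

View pics/s8.png

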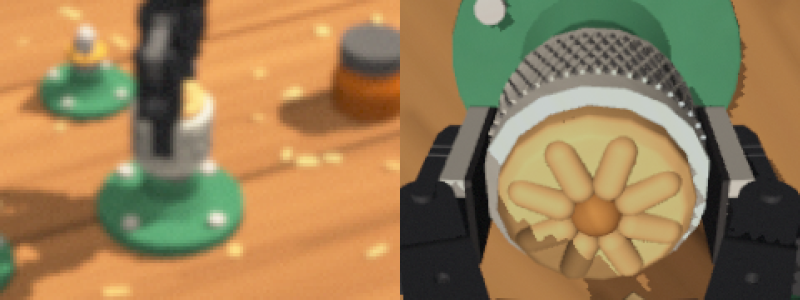

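It hit a hard stop at TCP z = 0.0616, so the underside is at about 0.0495 m, matching the fully home height of 0.050. The push of 66 N is more than needed, so I'll ease it and take out the sideways load.

{"op": "carry_out", "data": {"motion": [-0.0006, 0.0004, 0.0005, -0.3, 0, 0, 0.4, 0, 0, 0.001, 0, 0, 0, 0.4]}}

```text
time: 9.65
eef_pos: [0.5838, 0.0468, 0.0631]
tcp_rot: [-3.137, 0.001, -0.63]
wrist_force: [-4.2, 2.4, 12.4]
finger_gap: 0.583
```

```bash
python3 plan.py .5835 .0465 .0615 -.628 5 .4 .02
python3 - <<'E'
from plant import status
s=status.sense();print(s["torque"],s["qpos"])
E
```

```text
t 9.65 [0.5838 0.0468 0.0631] [-3.1369e+00  1.1000e-03 -6.3000e-01] F [-4.2  2.4 12.4] gap 0.583 q7 -0.21
[ 0, 0.0004, 0.0016, -0.3, 0.1, -0.1, 0.4 ] left 0.0 rows
[ 0.2022266   0.85102133 -0.10689279] [-0.6765096   0.67047067  0.76549035  1.8905552  -0.62655265  0.83454237
 -0.2096839 ]
```

{"op": "carry_out", "data": {"motion": [-0.0006, 0, 0.0022, -0.2, 0, 0, 0.4, -0.0004, 0, 0.0016, 0, 0, 0, 0.4]}}

```text
time: 9.82
eef_pos: [0.5838, 0.0468, 0.062]
tcp_rot: [-3.138, 0.0, -0.631]
wrist_force: [-5.3, 2.4, 20.6]
finger_gap: 0.585
```

```bash
python3 plan.py .5835 .0465 .0615 -.628 5 .4 .02
```

```text
t 9.82 [0.5838 0.0468 0.062 ] [-3.1378e+00  2.0000e-04 -6.3090e-01] F [-5.3  2.4 20.6] gap 0.585 q7 -0.21
[ -0.0001, 0.0004, 0.0005, -0.2, 0, -0.2, 0.4 ] left 0.0 rows
```

{"op": "carry_out", "data": {"motion": [-0.0004, 0, 0.002, -0.2, 0, 0, 0.4, -0.0003, 0, 0.002, 0, 0, 0, 0.4]}}

```text
time: 9.98
eef_pos: [0.5838, 0.0468, 0.0619]
tcp_rot: [-3.138, 0.001, -0.632]
wrist_force: [-8.9, 2.2, 29.7]
finger_gap: 0.581
```

```bash
python3 plan.py .5835 .0465 .0615 -.628 5 .4 .02
python3 - <<'E'
from h import *
from plant import status,snapshot
d=snapshot("scene");pickle.dump(d,open("s9.pkl","wb"))
cv2.imwrite("pics/s9.png",d["color"][:,:,::-1])
s=status.sense();print(s["time"],s["eef_pos"],s["wrist_force"],s["finger_gap"])
K=proj(d,[[.582,.046,.05],[.582,.046,.056],[.582,.046,.065]]);print(K)
im=cv2.resize(d["color"][220:290,310:390,::-1],None,fx=8,fy=8,interpolation=3)
for z,col in ((.05,(0,0,255)),(.065,(255,0,0)),(.088,(0,255,0))):
    th=np.linspace(0,2*np.pi,60);P=np.c_[.582+.026*np.cos(th),.046+.026*np.sin(th),th*0+z]
    q=((proj(d,P)-[310,220]+.5)*8).astype(np.int32);cv2.polylines(im,[q.reshape(-1,1,2)],True,col,1)
cv2.imwrite("pics/s9z.png",im)
E
```

```text
t 9.98 [0.5838 0.0468 0.0619] [-3.1378e+00  6.0000e-04 -6.3170e-01] F [-8.9  2.2 29.7] gap 0.581 q7 -0.21
[ -0.0001, 0.0004, 0.0004, -0.2, 0, -0.2, 0.4 ] left 0.0 rows
10.0333 [0.5838161  0.04679565 0.06193953] [-7.70074863  2.37833088 27.53420633] 0.5849868776717004
[[351.10421136 254.67562586]
 [351.13875394 252.44664861]
 [351.19103569 249.07299028]]
```

View pics/s9z.png

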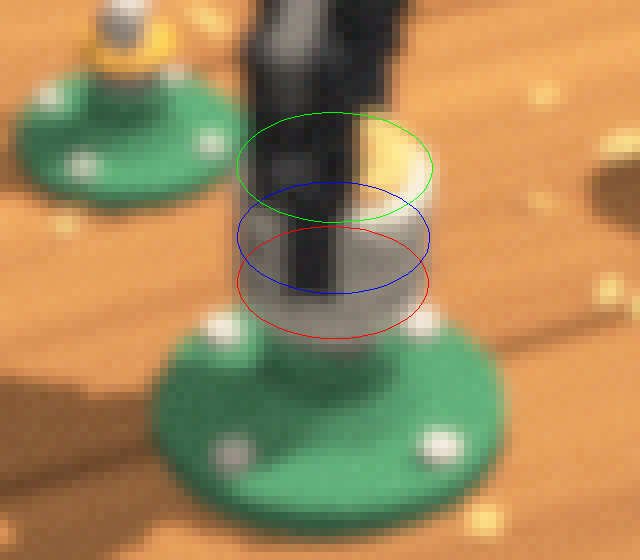

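View pics/s9.png

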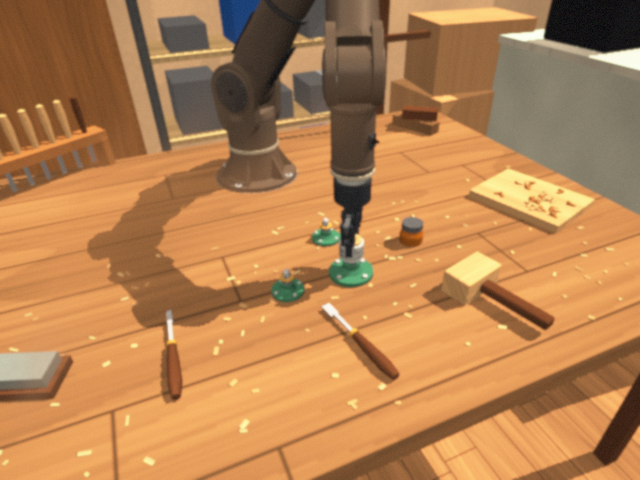

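The collar's lower edge, about (333,338) in the zoom, lies on the ellipse projected for the fully home height, and the bystanders are in place. The push holds steady at about 28 N on the stop, so I'm handing in.

Run:
```python
from plant import order,status
print(order.hand_in()); s=status.sense();print(s["time"],s["eef_pos"],s["wrist_force"],s["finger_gap"])
```

```text
the job is handed in; nothing more can be done
None
the job is handed in; nothing more can be done
```

The collar is on the carving stand's spindle with its keyways over the three pins, and I handed the job in at about 10 s while still holding it pushed home. I gripped it, re-gripped at 90° to centre it in the jaws, and used a 90 N grip for the carry and the push.

- **Keyways:** No search turn was needed. The collar happened to be lined up and went past the pin level with almost no force. I did not do a separate twist to confirm it is locked to the pins.
- **Home position:** It met the spring at seat level and then a hard stop. Its underside was about 49.7 mm above the bench, against 50 mm expected. In the scene camera its lower edge matched the outline projected for fully home to about a pixel, and the wrist view showed no slip in the grip.
- **Forces:** The final push was steady at about 28 N down with about 8 N sideways. It reached 67 N briefly on the first contact with the stop, and I eased it straight away. That load went through the gripped collar. It is above the 40 N limit set for the arm and gripper body, but under the 120 N wrist limit.
- **Disagreement:** The camera estimates of the spindle differed from the final seated position by about 1–2 mm, which is within the calibration.
- **Bystanders:** The jar, gouges and mallet look unmoved in the last scene picture.

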